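Mount and stock the counter condiment caddy

TASK

Get the condiment caddy ready for service: turn the wing on the stand's splined shaft in line with the shaft's long teeth, line the caddy's bore up with the teeth and slide it all the way down, then turn the wing counter-clockwise to its stop so that it draws the caddy down tight. Then stand every spice jar on the worktop upright in the caddy's high-railed bay and every squat lidded tub upright in the low-lipped bay. Leave the bell, the card terminal and the till roll where they are.

Things in the scene. Friction and masses are not known exactly. Their poses are not given: they have to be found in the camera images.
- stand: Fixed round steel foot, 150 mm across, 13 mm high, with an upright splined shaft in its middle. Origin: centre of the foot's underside on the worktop, z up along the shaft, x along the shaft's long teeth. Two rubber pads on the foot at x = +-46 mm are sprung: top at 17.5 mm, giving 3.5 mm at about 14 N.
- shaft_top (a point): End of the fixed shaft, on its axis, 60 mm above the worktop. Four teeth: a pair along the stand's x (36 mm over the tips, 10 mm thick) and a shorter pair along its y (32 mm over the tips, 8 mm thick), from the foot up to 55 mm, then a slimmer lead-in (32 x 7 and 28 x 5 mm) to 60 mm. The cam wing turns above it.
- cam_wing (a joint): Turn of the wing about the shaft, rad: 0 = along the long teeth (stand's x), where the caddy's bore passes it (within 0.15); grows counter-clockwise from above to a stop at 1.45, locked. Starts between 0.4 and 1.1. Held by friction (0.05 N m; about 0.2 N m while drawing the caddy down) where it is left.
- cam_wing_grip (a point): Point on the shaft's axis in the wing's grip, 80 mm above the worktop; its x axis lies along the wing. The wing is a flat aluminium bar 31 mm long and 8 mm thick, from 68 to 88 mm above the worktop: pinch it across its 8 mm from above. Fingertips must stay above 72 mm when the caddy is on.
- caddy: Loose plywood tray, x -115 to 97 mm, y +-95 mm, 5 mm floor, 0.45 kg, balanced about its collar. Origin: centre of the bore at the underside, z up. On the shaft it rests on the pads with its underside 17.5 mm above the worktop; turning the wing to its stop, which rides up the collar's ramps, draws it down to 14 mm.
- collar_top (a point): Centre of the top of the caddy's aluminium collar, 50 mm above the caddy's underside; axes as the caddy. Collar 60 mm along x, 50 mm along y: grip across the 50 mm, 60 mm of free floor at either side. Bore from below: slots 39 x 13 mm along x and 35 x 11 mm along y, so it fits the shaft either way round (half a turn), 1.5 mm play each side.
- jar_bay (a point): Centre of the floor of the high-railed bay, at x = 65 mm in the caddy, 5 mm above its underside; axes as the caddy. Inside 56 mm along x, 182 mm along y, plywood walls to 40 mm above the underside.
- tub_bay (a point): Centre of the floor of the low-lipped bay, at x = -74 mm in the caddy, 5 mm above its underside; axes as the caddy. Inside 74 mm along x, 182 mm along y, plywood lips to 14 mm above the underside.
- spice_jar_a: lidded spice jar, a slim upright cylinder 41 mm across and 105 mm tall with a dark cap; may be absent in a start. Origin: centre of its underside, z up
- spice_jar_b: lidded spice jar, a slim upright cylinder 41 mm across and 105 mm tall with a dark cap; may be absent in a start. Origin: centre of its underside, z up
- spice_jar_c: lidded spice jar, a slim upright cylinder 41 mm across and 105 mm tall with a dark cap; may be absent in a start. Origin: centre of its underside, z up
- mustard_tub: Squat lidded tub with a wide lid, 61 mm across its lid (56 mm to grip), 48 mm tall; may be absent. Origin: centre of its underside, z up
- sauce_tub: Low lidded sauce tub, 69 mm across its thin lid rim (64 mm to grip), 36 mm tall; may be absent. Origin: centre of its underside, z up
- bell: Counter bell, 76 mm across, 54 mm high, a bystander. Origin: centre of its underside
- terminal: Card terminal, 165 x 68 x 52 mm, a bystander. Origin: centre of its underside
- till_paper: Upright till paper roll, 64 mm across, 57 mm high, a bystander. Origin: centre of its underside. Right of it, about 0.5 m to the right of the robot, stands a fixed glass screen; keep the gripper left of that
Mind the look-alikes: they are no part of the job. Leave any purple look-alike of the spice_jar_b alone.

How it is judged:
By the outcome, as a careful person would: the job done as asked, in the order asked, and still so for the second after the job is handed in, with the robot touching nothing.
Of spice_jar_a, spice_jar_b, spice_jar_c only 2 to 3 are there at a start; the rules pass over those that are not, and their reading is None.
Of mustard_tub, sauce_tub only 1 to 2 are there at a start; the rules pass over those that are not, and their reading is None.
At some moment in a run one of caddy may be knocked a few centimetres aside while the robot is not near it.
Once in a run the grip may slacken for a moment while it holds something.
It also fails if it takes over 210 s, if anything falls off the work surface, if the arm or the gripper's body presses on something with over 40 N, if the wrist force passes 120 N, or if a joint passes its speed limit or range.

ROBOT

A 7-joint arm with a two-finger parallel gripper is mounted at the origin on a cart in front of the work surface, level with it; the furniture and walls round the work are solid. World frame = base frame: x ahead of the robot, y to its left, z up, the work surface at z = 0. Lengths are in m, angles in rad, forces in N, time in s.
With the tool pointing down it reaches from about 0.4 to 0.85 m from the base axis. Payload 10.4 kg.
Tool frame: the origin (TCP) lies midway between the tips of the shut fingers; the grasp point (between the pads) lies 19 mm behind it; z points along the fingers, y is the line along which they close (so a half turn about z gives the same grasp; the last joint's range is limited). The gripper opens to 85 mm and grips with 20 to 120 N. Pads are 22 mm wide; open, the fingers measure 114 mm over their backs; the gripper's body (76 mm by 85 mm) begins 54 mm behind the grasp point. The pads swing forward as they close: fully open they stand 13 mm farther back than shut.
Start: joints at [-1.252, 0.332, -0.065, 1.46, 0.022, 1.35, -0.088], TCP at [0.209, 0.589, 0.231] pointing down, gripper open.
Joint ranges: [-2.6, 2.6], [-0.5, 2.12], [-1.47, 1.34], [0.16, 2.42], [-1.27, 4.41], [0.06, 2.06], [-2.6, 2.6]. Speed limits (rad/s): [2.22, 2.22, 2.79, 2.79, 3.14, 3.14, 3.14].

INTERFACE

Orientations are given as a unit quaternion [w, x, y, z].
In Python, from workcell import manip gives the robot as it stands.
- The arm moves only by the tool apply_moves, never from a script. Its argument "plan" is a list of rows, each a list of 5 numbers: the gripper's target within -1 to 1 (fully open at 1, half-way at 0, shut at -1), then the shift along the tool's x, y, z scaled (see below), then the turn about the tool's z scaled (see below). A call has 1 to 12 rows; each row shifts and turns the commanded pose from where the row before left it, along the tool's axes as they then stand; what a row does not reach is not made up. The controller multiplies each number of a shift by 300 mm and each number of a turn by 180 degrees. A row lasts 1/12 s, in which the tool goes at most 41.7 mm and 7.16 degrees, less where a joint would pass 70% of its speed; a pose out of reach is approached as far as the arm can. A call with a number of a shift or a turn outside -1 to 1 is refused whole. A call with a gripper value outside its range is refused whole. The fingers move at their own pace and stop on an object; "force" is the grip in N (left out, the last holds). Time passes only in rows, so rows that do not move let the fingers close. It gives the time, the measured TCP pose, the force, the opening and the grip force at its end, in the units of the state.
- manip.get_obs(): the state, without advancing time (a new reading comes with each control period).
- manip.grab_frame(name): name is "scene" or "side" or "wrist"; returns a dict with "pixels" (480x640x3 uint8, blue, green, red), "fov_y" (degrees; the focal length in pixels is half the picture's height over the tangent of half this angle, whatever the lens; pixels are square), "cx", "cy" (the principal point, pixels), "origin" and "orientation" of the camera in the world; the wrist camera has in their place "mount" (4x4, takes a point from camera to tool coordinates, whose origin is the TCP and whose axes are the flange's). Camera axes: x right, y down, z forward; pixel columns grow to the right and rows downward; lengths in m; the calibration is good to about 2 mm. A picture is of the moment at which its call begins: read the wrist's pose just before it. There is no depth.
- manip.job_done(): hands the job in; it is judged then, once.
The state is a dict: "time": time; "joint_positions": joint angles; "dq": joint speeds; "joint_efforts": joint torques, N m; "ee_pos": TCP position; "tcp_rot": TCP orientation; "ft_force": force on the tool from outside, world axes, zero at the start; "wrist_torque": the same for the moment, N m; "opening": finger opening in m; "gripper_force": force on a finger pad.
Only numpy, scipy, OpenCV 4.12 (cv2) and the standard library are available. Lean on these libraries where they do the work, as an engineer would, in place of code of your own. Each camera call takes 0.05 s, during which the arm holds its last target. There are 200 camera calls.

## Working session

There is one attempt and no reset: what is moved stays moved. The work goes in short steps, Python scripts to look and compute and a tool call to move; the robot and the scene stay as the last step left them, time stands still between calls to the robot, and variables do not carry over. Pictures are saved under pics/ and viewed, at most 14 in all, crops included, and the job is handed in when it is done.

Besides the shell and the picture viewer there is one more tool, called after "Call:" as name([rows], argument=value, ...), one row to a line, values as JSON. apply_moves: Moves the arm, as the interface text tells. Shifts and turns lie within -1 to 1; 1 stands for 300 mm of shift or 180 degrees of turn. Its arguments: {"type":"object","properties":{"plan":{"type":"array"},"force":{"type":"number"}},"required":["plan"]}

```bash
ls; mkdir -p pics
cat > h.py <<'E'
import numpy as np, cv2
from workcell import manip
from scipy.spatial.transform import Rotation as R
def rot(q): return R.from_quat([q[1],q[2],q[3],q[0]]).as_matrix()
def cam(name):
    o=manip.get_obs(); f=manip.grab_frame(name)
    K=240/np.tan(np.radians(f['fov_y'])/2)
    if name=='wrist':
        M=np.array(f['mount']); Rt=rot(o['tcp_rot']); Rc=Rt@M[:3,:3]; p=Rt@M[:3,3]+np.array(o['ee_pos'])
    else: Rc=rot(f['orientation']); p=np.array(f['origin'])
    return dict(img=f['pixels'],K=K,c=(f['cx'],f['cy']),R=Rc,p=p)
def save(name,png):
    c=cam(name); cv2.imwrite('pics/'+png+'.png',c['img']); np.savez('pics/'+png+'.npz',**c); return c
def load(png): return dict(np.load('pics/'+png+'.npz'))
def px2w(c,u,v,z):
    d=c['R']@np.array([(u-c['c'][0])/c['K'],(v-c['c'][1])/c['K'],1]); return c['p']+d*(z-c['p'][2])/d[2]
def w2px(c,P):
    q=c['R'].T@(np.array(P)-c['p']); return q[:2]/q[2]*c['K']+c['c']
def yaw():
    o=manip.get_obs(); return rot(o['tcp_rot'])
E
python3 - <<'E'
from h import *
np.set_printoptions(precision=4,suppress=True)
o=manip.get_obs(); print(o); print(rot(o['tcp_rot']))
for n in ('scene','side','wrist'):
    c=save(n,n+'0'); print(n,c['p'],c['R'].tolist(),c['K'],c['c'])
E
```

```text
pics
{'time': 0.0, 'joint_positions': array([-1.2516,  0.3329, -0.0647,  1.461 ,  0.0216,  1.3499, -0.0885]), 'dq': array([-0.    , -0.0022,  0.0007, -0.0007, -0.0001, -0.0004, -0.0008]), 'joint_efforts': array([  0.0003, -62.5448,   0.0493, -39.1597,   0.0162,   0.0102,
         0.    ]), 'ee_pos': array([0.2094, 0.5885, 0.2305]), 'tcp_rot': array([-0.0001,  0.17  ,  0.9854, -0.0007]), 'ft_force': array([-0.3802, -0.5365, -0.4031]), 'wrist_torque': array([ 0.0174, -0.0197, -0.052 ]), 'gripper_force': 0.0, 'opening': 0.08571002295970208}
[[-0.9422  0.3351 -0.0004]
 [ 0.3351  0.9422 -0.0014]
 [-0.0001 -0.0015 -1.    ]]
scene [-0.106  -1.26    0.9192] [[0.8929319851819469, -0.22149936163904688, 0.3919317576218119], [-0.4501913894528324, -0.44015903436014614, 0.7769090920652637], [0.00042743602586420293, -0.8701712804181938, -0.492749185726172]] 588.0061158048095 (314.66490820357444, 238.26701042836152)
side [1.2692 0.224  1.4634] [[-0.24709452016841887, 0.8524489174246143, -0.4607332647903148], [0.9689913657793802, 0.21728938049570382, -0.11764802662520593], [-0.00017648725374846963, -0.47551673819687645, -0.8797066559637099]] 554.8203751384086 (321.29378949182404, 234.05606410133942)
wrist [0.1343 0.6161 0.3727] [[0.33565672078843384, 0.8953855237530428, 0.29260780858179863], [0.9419841395957372, -0.3188317417255, -0.10493903572246562], [-0.0006682362098825744, 0.3108554074192232, -0.9504569791098356]] 373.3277406930195 (322.51433796727434, 242.95078579513168)
```

View pics/scene0.png

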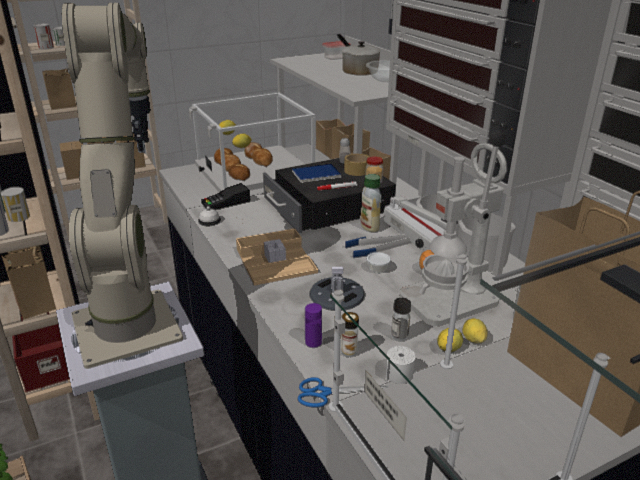

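View pics/side0.png

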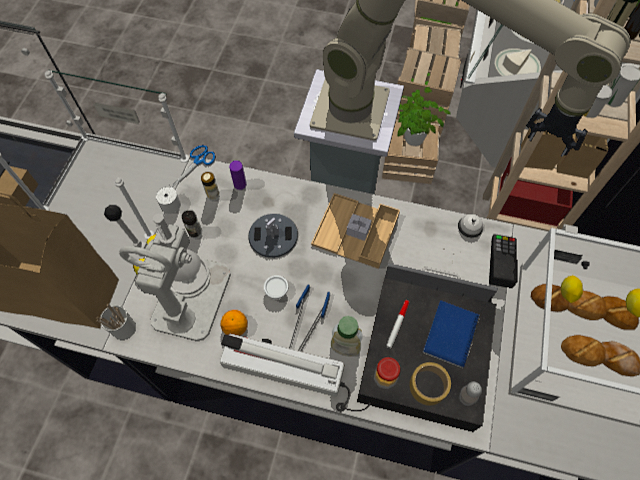

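Run:
```python
from h import *
c=load('side0'); a=cv2.resize(c['img'][150:310,150:410],None,fx=3,fy=3,interpolation=cv2.INTER_CUBIC); cv2.imwrite('pics/c1.png',a)
c2=load('scene0'); b=cv2.resize(c2['img'][220:390,230:430],None,fx=4,fy=3.5,interpolation=cv2.INTER_CUBIC); cv2.imwrite('pics/c2.png',b[:595])
```

```text
(no output)
```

View pics/c1.png

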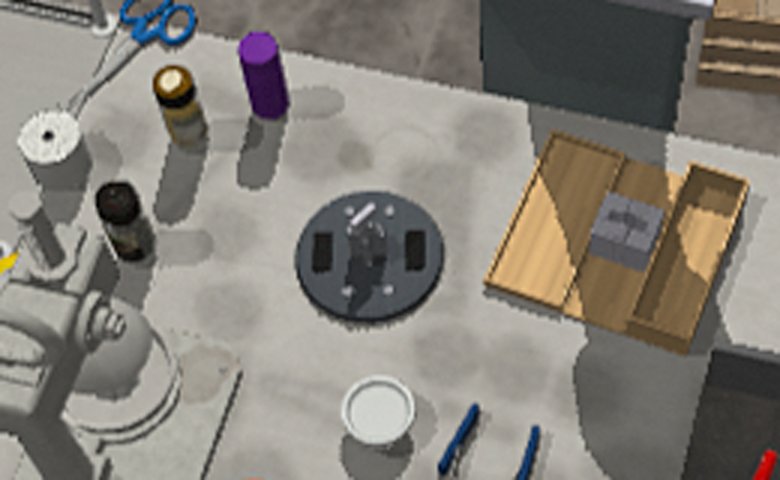

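View pics/c2.png

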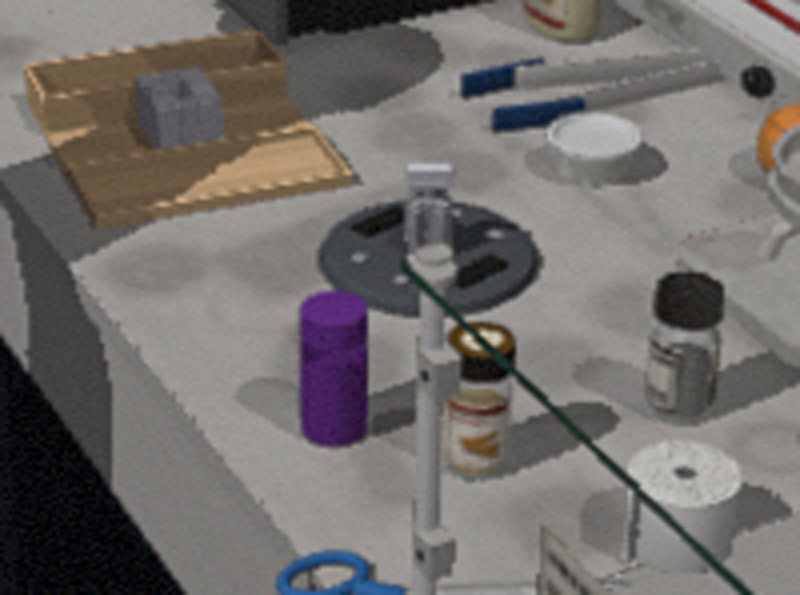

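Run:
```python
from h import *
np.set_printoptions(precision=4,suppress=True)
c=load('side0'); f=lambda u,v,z:px2w(c,150+u/3,150+v/3,z)
for n,u,v,z in [('foot',370,256,.013),('padL',322,251,.0175),('padR',415,250,.0175),('wing a',353,222,.088),('wing b',373,204,.088),('jarA cap',174,78,.105),('jarB cap',118,196,.105),('purple',258,43,.105),('tub',378,407,.036),('roll',49,136,.057),('collar',628,222,.05),('cadLhi TL',690,165,.04),('TR',748,182,.04),('BR',688,352,.04),('BL lo',487,284,.014),('TL lo',553,133,.014)]:
    print(n,f(u,v,z))
# scene check
d=load('scene0'); g=lambda u,v,z:px2w(d,230+u/4,220+v/3.5,z)
for n,u,v,z in [('jarA cap',482,340,.105),('jarB',689,288,.105),('tub',594,138,.036),('wing',430,175,.088),('foot',430,258,.013),('collar',180,80,.05)]:print(n,g(u,v,z))
```

```text
foot [ 0.5489 -0.1068  0.013 ]
padL [ 0.5575 -0.1533  0.0175]
padR [ 0.5337 -0.0646  0.0175]
wing a [ 0.555  -0.1158  0.088 ]
wing b [ 0.5314 -0.1031  0.088 ]
jarA cap [ 0.4517 -0.3296  0.105 ]
jarB cap [ 0.5917 -0.335   0.105 ]
purple [ 0.3914 -0.2629  0.105 ]
tub [ 0.7111 -0.0487  0.036 ]
roll [ 0.5195 -0.4463  0.057 ]
collar [0.4691 0.1345 0.05  ]
cadLhi TL [0.3842 0.1799 0.04  ]
TR [0.3893 0.2397 0.04  ]
BR [0.5868 0.2189 0.04  ]
BL lo [0.551  0.0134 0.014 ]
TL lo [0.365  0.0348 0.014 ]
jarA cap [ 0.4506 -0.3376  0.105 ]
jarB [ 0.5882 -0.3425  0.105 ]
tub [ 0.7045 -0.0596  0.036 ]
wing [ 0.5326 -0.1269  0.088 ]
foot [ 0.5337 -0.1281  0.013 ]
collar [0.4681 0.1387 0.05  ]
```

Call:
apply_moves([
  [1,-0.09,-0.092,0,0],
  [1,-0.09,-0.092,0,0],
  [1,-0.09,-0.092,0,0],
  [1,-0.09,-0.092,0,0],
  [1,-0.09,-0.092,0,0],
  [1,-0.09,-0.092,0,0],
  [1,-0.09,-0.092,0,0],
  [1,-0.09,-0.092,0,0],
  [1,-0.09,-0.092,0,0],
  [1,-0.09,-0.092,0,0],
  [1,-0.09,-0.092,0,0],
  [1,-0.09,-0.092,0,0],
])

```text
time: 1.15
ee_pos: [0.404, 0.1663, 0.2313]
tcp_rot: [-0.0, 0.17, 0.985, 0.0]
ft_force: [1.7, 0.8, 0.4]
opening: 0.0857
gripper_force: 0.0
```

Call:
apply_moves([
  [1,-0.09,-0.092,0,0],
  [1,-0.09,-0.092,0,0],
  [1,-0.09,-0.092,0,0],
  [1,-0.09,-0.092,0,0],
  [1,-0.09,-0.092,0,0],
  [1,-0.09,-0.092,0,0],
  [1,-0.09,-0.092,0,0],
  [1,-0.09,-0.092,0,0],
  [1,0,0,0,0],
  [1,0,0,0,0],
])

```text
time: 1.98
ee_pos: [0.5331, -0.1146, 0.2308]
tcp_rot: [-0.0, 0.172, 0.985, -0.001]
ft_force: [-0.2, 0.6, 0.1]
opening: 0.0856
gripper_force: 0.0
```

Run:
```python
from h import *
np.set_printoptions(precision=4,suppress=True)
c=save('wrist','w1'); o=manip.get_obs(); print(o['ee_pos'],rot(o['tcp_rot'])[:2,:2],c['p'],o['joint_positions'])
```

```text
[ 0.533  -0.1127  0.2308] [[-0.9416  0.3366]
 [ 0.3366  0.9416]] [ 0.4583 -0.0867  0.3729] [-0.4646  0.1675  0.6636  1.7063 -0.1061  1.3054  1.4477]
```

View pics/w1.png

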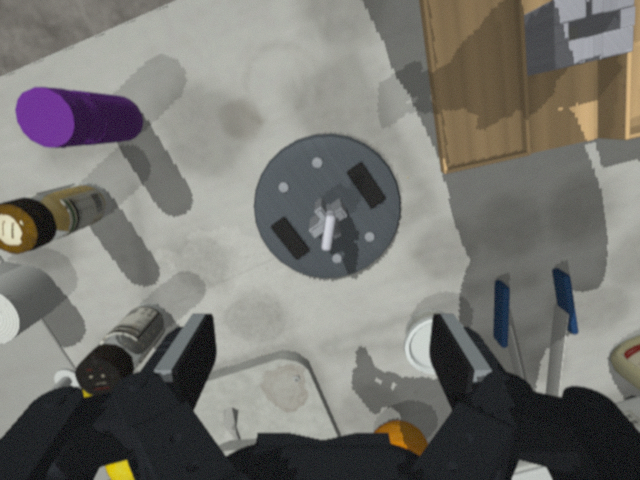

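Run:
```python
from h import *
np.set_printoptions(precision=4,suppress=True)
c=load('w1')
a=cv2.resize(c['img'][125:290,245:410],(780,590),interpolation=cv2.INTER_CUBIC); cv2.imwrite('pics/c3.png',a)
for u,v,z in [(327,206.5,.008),(290,238,.0175),(366,185,.0175),(330,218,.088),(327,248,.088)]: print(px2w(c,u,v,z))
```

```text
[ 0.5358 -0.1104  0.008 ]
[ 0.5514 -0.1552  0.0175]
[ 0.5267 -0.0678  0.0175]
[ 0.5283 -0.1061  0.088 ]
[ 0.5509 -0.1166  0.088 ]
```

View pics/c3.png

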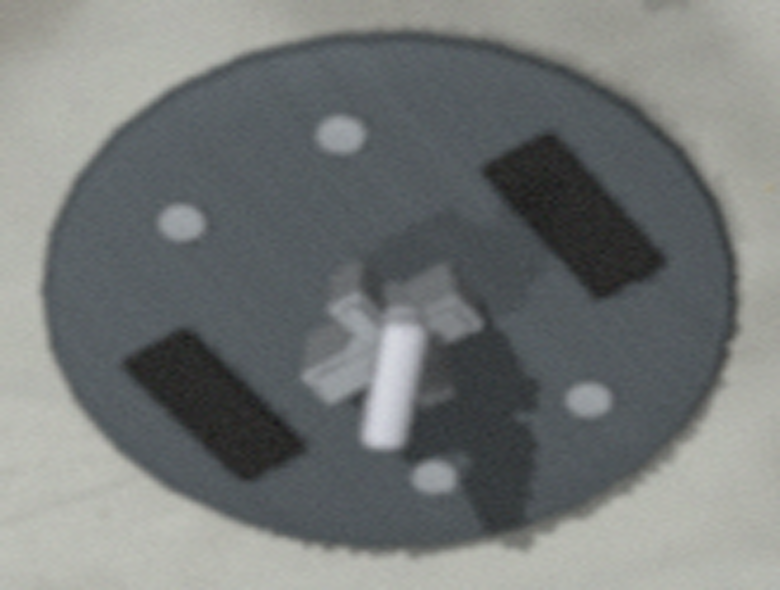

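```bash
cat >> h.py <<'E'
def ang(d): return np.degrees(np.arctan2(d[1],d[0]))
E
python3 - <<'E'
from h import *
np.set_printoptions(precision=4,suppress=True)
c=load('w1'); f=lambda u,v,z:px2w(c,245+u/4.727,125+v/3.576,z)
P=f(215.5,404.5,.0175);Q=f(575,216,.0175); print('pads',P,Q,(P+Q)/2,np.linalg.norm(P-Q),ang(Q-P))
a=f(403,320,.088);b=f(384,448,.088); print('wing',a,b,(a+b)/2,np.linalg.norm(a-b),ang(a-b))
E
```

```text
pads [ 0.5517 -0.1547  0.0175] [ 0.5273 -0.0673  0.0175] [ 0.5395 -0.111   0.0175] 0.09074738713417958 105.61864273342529
wing [ 0.5256 -0.1049  0.088 ] [ 0.5525 -0.1179  0.088 ] [ 0.5391 -0.1114  0.088 ] 0.029838262951221523 154.2670938865218
```

Call:
apply_moves([
  [0,-0.018,0.012,0.1,0],
  [0,0,0,0.1,0.033],
  [0,0,0,0.1,0],
  [0,0,0,0.1,0],
  [0,0,0,0.08,0],
  [0,0,0,0.055,0],
  [0,0,0,0,0],
  [0,0,0,0,0],
], force=40)

```text
time: 2.7
ee_pos: [0.539, -0.1093, 0.0707]
tcp_rot: [-0.001, 0.22, 0.975, 0.0]
ft_force: [-0.3, 1.4, 1.8]
opening: 0.0429
gripper_force: 0.0
```

Call:
apply_moves([
  [-1,0,0,0,0],
  [-1,0,0,0,0],
  [-1,0,0,0,0],
  [-1,0,0,0,0],
  [-1,0,0,0,0],
  [-1,0,0,0,0],
  [-1,0,0,0,0],
  [-1,0,0,0,0],
])

```text
time: 3.37
ee_pos: [0.5397, -0.1123, 0.0723]
tcp_rot: [0.001, 0.222, 0.975, -0.0]
ft_force: [-5.2, -3.9, 8.3]
opening: 0.0065
gripper_force: 42.4
```

Call:
apply_moves([
  [-1,0,0,0,0.03],
  [-1,0,0,0,0.03],
  [-1,0,0,0,0.03],
  [-1,0,0,0,0.03],
  [-1,0,0,0,0.03],
  [-1,0,0,0,0.03],
  [-1,0,0,0,0.03],
  [-1,0,0,0,0.03],
  [-1,0,0,0,0.03],
  [-1,0,0,0,0.0],
  [-1,0,0,0,0.0],
  [-1,0,0,0,0],
])

```text
time: 4.37
ee_pos: [0.54, -0.1121, 0.0723]
tcp_rot: [0.001, 0.603, 0.798, 0.0]
ft_force: [-3.3, -3.9, 7.7]
opening: 0.0069
gripper_force: 42.4
```

Run:
```python
from h import *
np.set_printoptions(precision=4,suppress=True)
o=manip.get_obs(); r=rot(o['tcp_rot']); print(o['ee_pos'],ang(r[:,1]),o['ft_force'],o['wrist_torque'],o['opening'],o['joint_positions'])
```

```text
[ 0.54   -0.1121  0.0723] 15.80907688078903 [-3.2791 -3.9474  7.6737] [-0.9701  0.6601 -0.0569] 0.006908204066216375 [-0.5446  0.4069  0.8023  1.8699 -0.3428  1.006   0.6793]
```

Call:
apply_moves([
  [-0.4,0,0,0,0],
  [-0.4,0,0,0,0],
  [-0.4,0,0,0,0],
  [0,0,0,-0.05,0],
  [0,0,0,-0.12,0],
  [0,0,0,-0.12,0],
  [0,0,0,-0.12,0],
  [0,0,0,-0.12,0],
  [0,0,0,0,0],
  [0,0,0,0,0],
])

```text
time: 5.2
ee_pos: [0.5406, -0.1104, 0.2317]
tcp_rot: [0.001, 0.602, 0.798, 0.002]
ft_force: [-0.1, 0.0, -1.1]
opening: 0.0427
gripper_force: 0.0
```

Run:
```python
from h import *
c=save('wrist','w2'); a=c['img']
u,v=w2px(c,[.5393,-.1112,.088]); print(u,v)
cv2.imwrite('pics/c4.png',cv2.resize(a[int(v)-70:int(v)+70,int(u)-90:int(u)+90],None,fx=4,fy=4,interpolation=cv2.INTER_CUBIC))
```

```text
319.55714258384137 227.85265432380749
```

Call:
apply_moves([
  [1,0.12,0,0,0.03],
  [1,0.12,0,0,0.03],
  [1,0.12,0,0,0.03],
  [1,0.12,0,0,0.03],
  [1,0.12,0.02,0,0],
  [1,0.12,0.02,0,0],
  [1,0.12,0.06,0,0],
  [1,0,0,0,0],
  [1,0,0,0,0],
])

```text
time: 6.0
ee_pos: [0.56, 0.1373, 0.2271]
tcp_rot: [0.0, 0.739, 0.673, -0.002]
ft_force: [-0.0, -0.4, -0.4]
opening: 0.0856
gripper_force: 0.0
```

Run:
```python
from h import *
np.set_printoptions(precision=4,suppress=True)
c=save('wrist','w3'); o=manip.get_obs(); print(o['ee_pos'],ang(rot(o['tcp_rot'])[:,1]))
a=cv2.imread('pics/c4.png'); h=450; a=cv2.resize(a[:, :],(360,280)); b=cv2.resize(c['img'],(720,540))
b[-200:,-257:]=cv2.resize(a,(257,200)); cv2.imwrite('pics/m1.png',b)
```

```text
[0.5599 0.1351 0.2279] -5.525219434829746
```

View pics/m1.png

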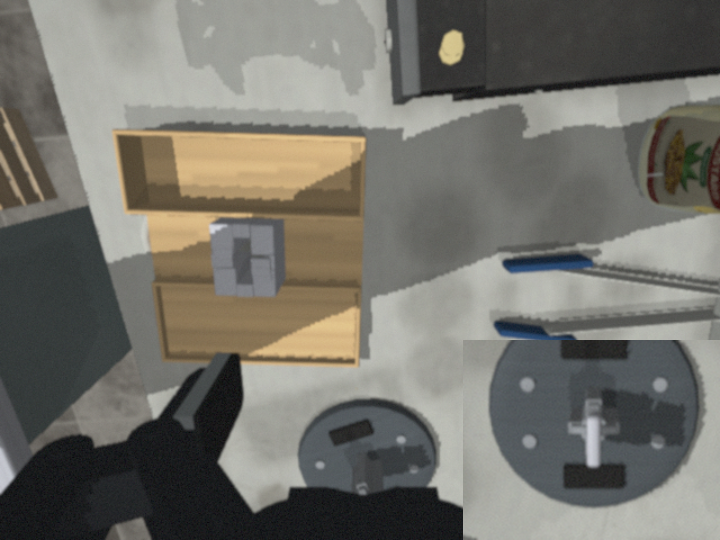

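Call:
apply_moves([
  [1,0,-0.1,0,0],
  [1,0,-0.1,0,0],
  [1,0,-0.1,0,0],
  [1,0,0,0,0],
  [1,0,0,0,0],
])

```text
time: 6.47
ee_pos: [0.4696, 0.1431, 0.2297]
tcp_rot: [-0.001, 0.741, 0.672, 0.001]
ft_force: [1.0, -0.1, 0.2]
opening: 0.0855
gripper_force: 0.0
```

Run:
```python
from h import *
np.set_printoptions(precision=4,suppress=True)
c=save('wrist','w4'); o=manip.get_obs(); print(o['ee_pos'],ang(rot(o['tcp_rot'])[:,1]),c['p'])
cv2.imwrite('pics/c5.png',cv2.resize(c['img'][100:340,170:490],None,fx=2.5,fy=2.5,interpolation=cv2.INTER_CUBIC))
```

```text
[0.4706 0.143  0.2298] -5.615607424637594 [0.4779 0.2229 0.372 ]
```

View pics/c5.png

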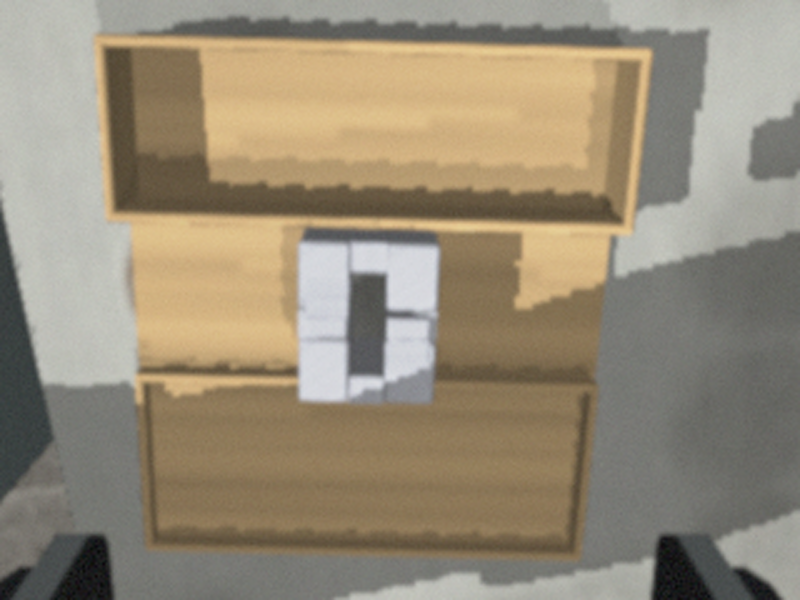

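Run:
```python
from h import *
np.set_printoptions(precision=4,suppress=True)
c=load('w4'); f=lambda u,v,z:px2w(c,170+u/2.5,100+v/2.5,z)
k=[f(u,v,.05) for u,v in [(302,242),(438,244),(434,402),(299,400)]]; print(np.array(k),np.mean(k,0))
print(ang(k[1]-k[0]),ang(k[2]-k[3]),ang(k[0]-k[3]),ang(k[1]-k[2]), [np.linalg.norm(k[i]-k[i-1]) for i in range(4)])
print(f(367,324,.05))
w=[f(u,v,.04) for u,v in [(97,38),(650,52),(632,230),(108,215)]];print(ang(w[1]-w[0]),ang(w[2]-w[3]),ang(w[0]-w[3]),ang(w[1]-w[2]),[np.linalg.norm(w[i]-w[i-1]) for i in range(4)],np.mean(w,0))
```

```text
[[0.4436 0.1638 0.05  ]
 [0.4907 0.1585 0.05  ]
 [0.4846 0.1    0.05  ]
 [0.4352 0.1055 0.05  ]] [0.4635 0.132  0.05  ]
-6.423257812894905 -6.452084606137903 81.82420977611208 84.04240372409876 [np.float64(0.05887043526754281), np.float64(0.04744553155511727), np.float64(0.05886985976885053), np.float64(0.049724403542073595)]
[0.4631 0.132  0.05  ]
-6.974948232567339 -7.2212264753269295 82.77679082876554 83.39837710275899 [np.float64(0.05974607202892399), np.float64(0.18659037756127161), np.float64(0.06055164387677801), np.float64(0.18724552146505713)] [0.4713 0.1964 0.04  ]
```

Call:
apply_moves([
  [1,-0.039,-0.02,0.08,0.007],
  [1,0,0,0.11,0],
  [1,0,0,0.11,0],
  [1,0,0,0.11,0],
  [1,0,0,0.11,0],
  [1,0,0,0.11,0],
  [1,0,0,0.07,0],
  [1,0,0,0.016,0],
  [1,0,0,0,0],
  [1,0,0,0,0],
], force=80)

```text
time: 7.35
ee_pos: [0.4649, 0.132, 0.0158]
tcp_rot: [0.001, 0.748, 0.663, 0.0]
ft_force: [-0.2, 0.4, 0.2]
opening: 0.0853
gripper_force: 0.0
```

Call:
apply_moves([
  [-1,0,0,0,0],
  [-1,0,0,0,0],
  [-1,0,0,0,0],
  [-1,0,0,0,0],
  [-1,0,0,0,0],
  [-1,0,0,0,0],
  [-1,0,0,0,0],
])

```text
time: 7.93
ee_pos: [0.4646, 0.1332, 0.0163]
tcp_rot: [-0.0, 0.748, 0.664, 0.001]
ft_force: [-3.1, -0.8, 10.5]
opening: 0.0491
gripper_force: 82.2
```

Run:
```python
from h import *
np.set_printoptions(precision=4,suppress=True)
o=manip.get_obs(); print(o['ee_pos'],ang(rot(o['tcp_rot'])[:,1]),o['opening'],o['ft_force'],o['wrist_torque'])
```

```text
[0.4646 0.1332 0.0163] -6.84455867089863 0.0490890230014468 [-3.0973 -0.8138 10.4739] [-0.1029  0.5078 -0.0162]
```

Call:
apply_moves([
  [-1,0,0,-0.06,0],
  [-1,0,0,-0.1,0],
  [-1,0,0,-0.1,0],
  [-1,0,0,-0.1,0],
  [-1,0,0,-0.1,0],
  [-1,0,0,-0.04,0],
  [-1,0,0,0,0],
  [-1,0,0,0,0],
])

```text
time: 8.6
ee_pos: [0.4636, 0.1329, 0.1649]
tcp_rot: [-0.0, 0.748, 0.664, 0.001]
ft_force: [-0.5, 0.4, -5.5]
opening: 0.0489
gripper_force: 85.9
```

Call:
apply_moves([
  [-1,-0.06,0.027,0,0],
  [-1,-0.095,0.042,0,0],
  [-1,-0.095,0.042,0,0],
  [-1,-0.095,0.042,0,0],
  [-1,-0.095,0.042,0,0],
  [-1,-0.095,0.042,0,0],
  [-1,-0.095,0.042,0,0],
  [-1,-0.095,0.042,0,0],
  [-1,-0.05,0.022,0,0],
  [-1,0,0,0,0],
])

```text
time: 9.43
ee_pos: [0.5373, -0.1153, 0.1632]
tcp_rot: [0.0, 0.75, 0.661, -0.002]
ft_force: [-0.3, -0.2, -4.4]
opening: 0.0487
gripper_force: 85.6
```

Call:
apply_moves([
  [-1,0,0,0,-0.015],
  [-1,0,0,0,-0.025],
  [-1,0,0,0,-0.025],
  [-1,0,0,0,-0.025],
  [-1,0,0,0,-0.025],
  [-1,0,0,0,-0.01],
  [-1,0,0,0,0],
  [-1,0,0,0,0],
  [-1,0,0,0,0],
])

```text
time: 10.18
ee_pos: [0.5378, -0.1102, 0.1641]
tcp_rot: [-0.001, 0.605, 0.796, -0.0]
ft_force: [-0.1, 0.5, -4.6]
opening: 0.049
gripper_force: 58.2
```

Run:
```python
from h import *
np.set_printoptions(precision=4,suppress=True)
o=manip.get_obs(); r=rot(o['tcp_rot']); print(o['ee_pos'],ang(r[:,1]),o['opening'],o['ft_force'],o['wrist_torque'],r)
c=save('wrist','w5'); s=save('side','s5')
b=c['img'][40:440]; d=s['img'][130:330,170:370]
cv2.imwrite('pics/m2.png',np.hstack([cv2.resize(b[:, :],(480,300)),cv2.resize(d,(300,300))]))
cv2.imwrite('pics/c6.png',cv2.resize(c['img'][140:420,180:470],None,fx=2,fy=2,interpolation=cv2.INTER_CUBIC))
```

```text
[ 0.5378 -0.1102  0.1641] 15.590337951990056 0.04903473176080355 [-0.0868  0.4516 -4.6443] [0.0315 0.0099 0.0186] [[-0.2688  0.9632 -0.0015]
 [ 0.9632  0.2688 -0.    ]
 [ 0.0004 -0.0014 -1.    ]]
```

View pics/m2.png

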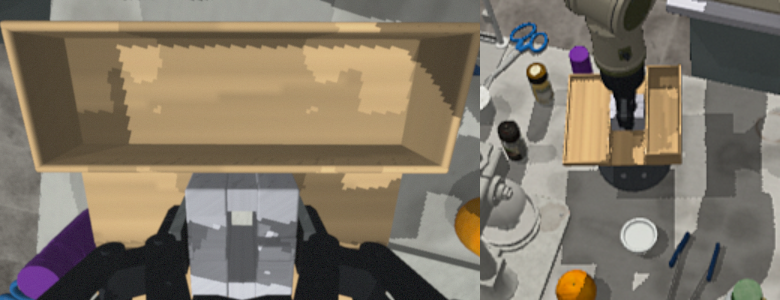

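Run:
```python
from h import *
np.set_printoptions(precision=4,suppress=True)
o=manip.get_obs(); print(o['gripper_force'],o['opening'])
c=load('w5'); T=o['ee_pos']; r=rot(o['tcp_rot'])
f=lambda u,v,z:r.T@(px2w(c,u/.75,v/.75+40,z)-T)
zt=T[2]+.0237
for n,u,v,z in [('railTL',2,24,zt),('railTR',478,20,zt),('railBL',40,171,zt),('railBR',451,168,zt),('colL',190,188,T[2]+.0337),('colR',294,188,T[2]+.0337)]: print(n,f(u,v,z))
```

```text
58.16299930214882 0.049388550335651614
railTL [ 0.0943 -0.0924 -0.0236]
railTR [ 0.0955  0.0908 -0.0238]
railBL [ 0.0332 -0.0914 -0.0236]
railBR [ 0.0347  0.0945 -0.0238]
colL [ 0.0295 -0.0217 -0.0337]
colR [ 0.0295  0.0223 -0.0337]
```

Call:
apply_moves([
  [-1,0,0,0,0],
  [-1,0,0,0,0],
], force=80)

```text
time: 10.45
ee_pos: [0.5383, -0.1104, 0.1649]
tcp_rot: [-0.0, 0.604, 0.797, -0.0]
ft_force: [-0.1, 1.1, -4.3]
opening: 0.049
gripper_force: 88.8
```

Call:
apply_moves([
  [-1,0,0.003,0.06,0],
  [-1,0,0,0.06,0],
  [-1,0,0,0.06,0],
  [-1,0,0,0.01,0],
  [-1,0,0,0,0],
  [-1,0,0,0,0],
  [-1,0,0,0,0],
])

```text
time: 11.03
ee_pos: [0.54, -0.1104, 0.1092]
tcp_rot: [0.001, 0.604, 0.797, 0.001]
ft_force: [0.5, 1.3, -4.9]
opening: 0.0491
gripper_force: 88.8
```

Call:
apply_moves([
  [-1,0,0,0.012,0],
  [-1,0,0,0.012,0],
  [-1,0,0,0.012,0],
  [-1,0,0,0.012,0],
  [-1,0,0,0.012,0],
  [-1,0,0,0.012,0],
  [-1,0,0,0.012,0],
  [-1,0,0,0,0],
])

```text
time: 11.7
ee_pos: [0.5387, -0.1102, 0.0819]
tcp_rot: [-0.0, 0.604, 0.797, -0.0]
ft_force: [-0.6, -0.1, -5.1]
opening: 0.049
gripper_force: 88.9
```

Call:
apply_moves([
  [-1,0,0,0.01,0],
  [-1,0,0,0.01,0],
  [-1,0,0,0.01,0],
  [-1,0,0,0.01,0],
  [-1,0,0,0.01,0],
  [-1,0,0,0.01,0],
  [-1,0,0,0,0],
])

```text
time: 12.28
ee_pos: [0.5388, -0.1102, 0.0641]
tcp_rot: [-0.0, 0.604, 0.797, -0.0]
ft_force: [-0.0, 0.0, -4.6]
opening: 0.0491
gripper_force: 88.9
```

Call:
apply_moves([
  [-1,0,0,0.01,0],
  [-1,0,0,0.01,0],
  [-1,0,0,0,0],
  [-1,0,0,0,0],
])

```text
time: 12.62
ee_pos: [0.5391, -0.1102, 0.0586]
tcp_rot: [-0.0, 0.604, 0.797, -0.0]
ft_force: [0.0, -0.6, -4.5]
opening: 0.0491
gripper_force: 88.9
```

No contact, and the bore is already on the full teeth. Continuing down.

Call:
apply_moves([
  [-1,0,0,0.012,0],
  [-1,0,0,0.012,0],
  [-1,0,0,0.012,0],
  [-1,0,0,0.012,0],
  [-1,0,0,0.012,0],
  [-1,0,0,0.012,0],
  [-1,0,0,0,0],
  [-1,0,0,0,0],
])

```text
time: 13.28
ee_pos: [0.539, -0.1103, 0.0369]
tcp_rot: [-0.0, 0.604, 0.797, -0.0]
ft_force: [0.3, 0.3, -4.7]
opening: 0.0489
gripper_force: 88.9
```

Call:
apply_moves([
  [-1,0,0,0.006,0],
  [-1,0,0,0.004,0],
  [-1,0,0,0,0],
  [-1,0,0,0,0],
])

```text
time: 13.62
ee_pos: [0.5392, -0.1102, 0.0342]
tcp_rot: [-0.0, 0.604, 0.797, 0.0]
ft_force: [-0.7, 0.5, -4.6]
opening: 0.0489
gripper_force: 88.9
```

Call:
apply_moves([
  [-1,0,0,0.005,0],
  [-1,0,0,0,0],
  [-1,0,0,0,0],
  [-1,0,0,0,0],
])

```text
time: 13.95
ee_pos: [0.5394, -0.1103, 0.0331]
tcp_rot: [0.0, 0.604, 0.797, 0.0]
ft_force: [-2.8, 0.4, 4.5]
opening: 0.049
gripper_force: 90.3
```

Call:
apply_moves([
  [0.8,0,0,0,0],
  [0.8,0,0,0,0],
  [0.8,0,0,0,0],
  [0.8,0,0,0,0],
  [0.8,0,0,-0.06,0],
  [0.8,0,0,-0.09,0],
  [0.8,0,0,-0.075,0],
  [0,-0.003,0,0,0],
  [-0.2,0,0,0,0],
  [-0.2,0,0,0,0],
  [-0.2,0,0,0,0],
  [-0.2,0,0,0,0],
], force=50)

```text
time: 14.95
ee_pos: [0.5388, -0.111, 0.0992]
tcp_rot: [-0.001, 0.604, 0.797, -0.001]
ft_force: [0.6, 0.4, 0.0]
opening: 0.0344
gripper_force: 0.0
```

Run:
```python
from h import *
np.set_printoptions(precision=4,suppress=True)
o=manip.get_obs(); r=rot(o['tcp_rot']); print(o['ee_pos'],ang(r[:,1]),o['opening'],o['ft_force'],o['joint_positions'])
```

```text
[ 0.5388 -0.111   0.0992] 15.65486422739173 0.03444835257426685 [0.5703 0.434  0.0157] [-0.5825  0.3731  0.8432  1.8501 -0.3167  1.0605  0.6576]
```

Call:
apply_moves([
  [-0.2,0,0,0.04,0],
  [-0.2,0,0,0.039,0],
  [-0.2,0,0,0,0],
  [-1,0,0,0,0],
  [-1,0,0,0,0],
  [-1,0,0,0,0],
  [-1,0,0,0,0],
  [-1,0,0,0,0],
  [-1,0,0,0,0],
  [-1,0,0,0,0],
], force=60)

```text
time: 15.78
ee_pos: [0.5395, -0.1112, 0.0766]
tcp_rot: [0.0, 0.604, 0.797, 0.0]
ft_force: [1.5, -1.3, -2.7]
opening: 0.0064
gripper_force: 61.0
```

Call:
apply_moves([
  [-1,0,0,0,-0.02],
  [-1,0,0,0,-0.03],
  [-1,0,0,0,-0.03],
  [-1,0,0,0,-0.03],
  [-1,0,0,0,-0.03],
  [-1,0,0,0,-0.03],
  [-1,0,0,0,-0.03],
  [-1,0,0,0,-0.03],
  [-1,0,0,0,-0.03],
  [-1,0,0,0,-0.03],
  [-1,0,0,0,-0.03],
  [-1,0,0,0,0],
])

```text
time: 16.78
ee_pos: [0.5386, -0.1122, 0.0766]
tcp_rot: [-0.001, 0.144, 0.99, -0.0]
ft_force: [-4.9, -3.9, 1.4]
opening: 0.0062
gripper_force: 61.6
```

Call:
apply_moves([
  [-1,0,0,0,-0.03],
  [-1,0,0,0,-0.03],
  [-1,0,0,0,-0.03],
  [-1,0,0,0,-0.025],
  [-1,0,0,0,-0.015],
  [-1,0,0,0,-0.01],
  [-1,0,0,0,-0.005],
  [-1,0,0,0,0],
  [-1,0,0,0,0],
  [-1,0,0,0,0],
])

```text
time: 17.62
ee_pos: [0.5386, -0.1128, 0.0766]
tcp_rot: [-0.001, -0.079, 0.997, -0.001]
ft_force: [-4.0, -4.2, 2.9]
opening: 0.006
gripper_force: 61.7
```

Run:
```python
from h import *
np.set_printoptions(precision=4,suppress=True)
o=manip.get_obs(); r=rot(o['tcp_rot']); print(o['ee_pos'],ang(r[:,1]),o['opening'],o['ft_force'],o['wrist_torque'],o['joint_positions'])
```

```text
[ 0.5386 -0.1128  0.0766] 99.05474900259324 0.005975290629305878 [-3.9955 -4.22    2.8978] [-1.3036  0.9467 -0.0367] [-0.3344  0.34    0.5379  1.8579 -0.2028  0.9991  2.0176]
```

Call:
apply_moves([
  [-1,0,0,0,-0.01],
  [-1,0,0,0,-0.01],
  [-1,0,0,0,0],
  [-1,0,0,0,0],
])

```text
time: 17.95
ee_pos: [0.5386, -0.1128, 0.0766]
tcp_rot: [-0.001, -0.109, 0.994, -0.0]
ft_force: [-4.7, -5.8, 1.9]
opening: 0.0058
gripper_force: 68.7
```

Run:
```python
from h import *
np.set_printoptions(precision=4,suppress=True)
o=manip.get_obs(); r=rot(o['tcp_rot']); print(o['ee_pos'],ang(r[:,1]),o['opening'],o['ft_force'],o['wrist_torque'])
```

```text
[ 0.5386 -0.1128  0.0766] 102.5584051837473 0.005775375332788326 [-4.6548 -5.8114  1.8682] [-1.1082  0.9049 -1.0194]
```

Call:
apply_moves([
  [-1,0,0,0,0.02],
  [-0.3,0,0,0,0],
  [-0.3,0,0,0,0],
  [-0.3,0,0,0,0],
  [-0.3,0,0,-0.05,0],
  [-0.3,0,0,-0.1,0],
  [0,0,0,-0.12,0],
  [0,0,0,-0.12,0],
  [0,0,0,-0.12,0],
  [0,0,0,-0.1,0],
  [1,0,0,0,0],
  [1,0,0,0,0],
])

```text
time: 18.95
ee_pos: [0.5405, -0.1108, 0.2613]
tcp_rot: [0.002, -0.082, 0.997, 0.0]
ft_force: [-0.3, 0.3, -0.8]
opening: 0.0655
gripper_force: 0.0
```

Run:
```python
from h import *
np.set_printoptions(precision=4,suppress=True)
c=save('wrist','w6'); o=manip.get_obs(); print(o['ee_pos'],ang(rot(o['tcp_rot'])[:,1]),o['joint_positions'])
cv2.imwrite('pics/v6.png',cv2.resize(c['img'][:440],(800,550)))
```

```text
[ 0.5397 -0.1107  0.2596] 99.39234032582266 [-0.3903  0.1573  0.5754  1.6459 -0.088   1.3633  1.9323]
```

View pics/v6.png

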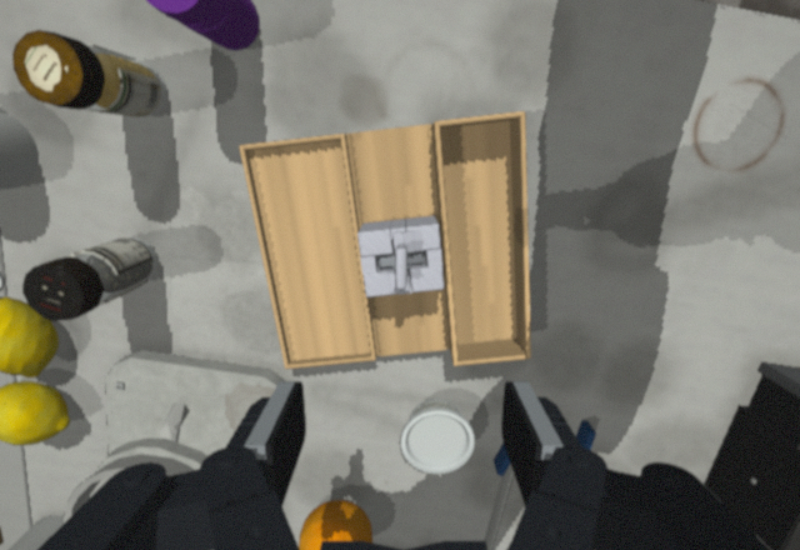

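Run:
```python
from h import *
np.set_printoptions(precision=4,suppress=True)
c=load('w6'); f=lambda u,v,z:px2w(c,u/1.25,v/1.25,z)
for n,u,v,z in [('tub',437,441,.035),('jarA',46,69,.105),('jarB',62,289,.105)]: print(n,f(u,v,z))
w=[f(u,v,.054) for u,v in [(436,122),(524,113),(528,358),(455,364)]];print(np.mean(w,0),[np.linalg.norm(w[i]-w[i-1]) for i in range(4)],ang(w[0]-w[3]),ang(w[1]-w[2]))
w=[f(u,v,.028) for u,v in [(241,146),(345,136),(375,360),(288,366)]];print(np.mean(w,0),[np.linalg.norm(w[i]-w[i-1]) for i in range(4)],ang(w[0]-w[3]),ang(w[1]-w[2]))
S=np.array([.5393,-.1112]);d=np.array([np.cos(np.radians(105.6)),np.sin(np.radians(105.6))]);print('expected',S+.065*d,S-.074*d)
a=f(405,222,.088);b=f(403,292,.088);print('wing',a,b,ang(a-b))
```

```text
tub [ 0.7081 -0.0507  0.035 ]
jarA [ 0.4516 -0.3332  0.105 ]
jarB [ 0.5855 -0.3326  0.105 ]
[ 0.5224 -0.0491  0.054 ] [np.float64(0.18701120426671441), np.float64(0.06124574429145301), np.float64(0.18733073016097831), np.float64(0.05992809538983049)] -164.56461868147468 -164.9689427118157
[ 0.559  -0.1814  0.028 ] [np.float64(0.1858599179023701), np.float64(0.07974976926471633), np.float64(0.1869854054342212), np.float64(0.0773851717076909)] -164.01647115908688 -164.75267570905888
expected [ 0.5218 -0.0486] [ 0.5592 -0.1825]
wing [ 0.5071 -0.1142  0.088 ] [ 0.5558 -0.1076  0.088 ] -172.20585866427882
```

Call:
apply_moves([
  [1,0,0,0,0.038],
  [1,0,0,0,0.038],
  [1,0,0,0,0.038],
  [1,0,0,0,0.038],
  [1,0,0,0,0.038],
  [1,0,0,0,0.038],
  [1,0,0,0,0.038],
  [1,0,0,0,0.038],
  [1,0,0,0,0.038],
  [1,0,0,0,0.038],
  [1,0,0,0,0.038],
  [1,0,0,0,0.038],
])

```text
time: 20.0
ee_pos: [0.5388, -0.1107, 0.2578]
tcp_rot: [-0.001, 0.595, 0.804, -0.001]
ft_force: [-0.4, -0.7, 0.1]
opening: 0.0857
gripper_force: 0.0
```

Call:
apply_moves([
  [1,-0.09,-0.069,0,0.01],
  [1,-0.09,-0.069,0,0],
  [1,-0.09,-0.069,0,0],
  [1,-0.09,-0.069,0,0],
  [1,-0.09,-0.069,0,0],
  [1,-0.09,-0.069,0,0],
  [1,-0.09,-0.069,0,0],
  [1,0,0,0,0],
  [1,0,0,0,0],
  [1,0,0,0,0],
])

```text
time: 20.83
ee_pos: [0.4511, -0.3316, 0.2583]
tcp_rot: [-0.001, 0.605, 0.796, -0.0]
ft_force: [0.3, 0.5, 0.1]
opening: 0.0855
gripper_force: 0.0
```

Run:
```python
from h import *
np.set_printoptions(precision=4,suppress=True)
c=save('wrist','w7'); o=manip.get_obs(); print(o['ee_pos'],ang(rot(o['tcp_rot'])[:,1]),o['joint_positions'])
im=c['img']; print(w2px(c,[.4515,-.3335,.105]),w2px(c,[.588,-.336,.105]))
cv2.imwrite('pics/v7.png',im)
```

```text
[ 0.4516 -0.331   0.2584] 15.567330406565656 [-0.1876  0.2189  0.8661  1.6328 -0.1697  1.3702  0.9727]
[322.2786 226.8531] [475.8906 270.8178]
```

View pics/v7.png

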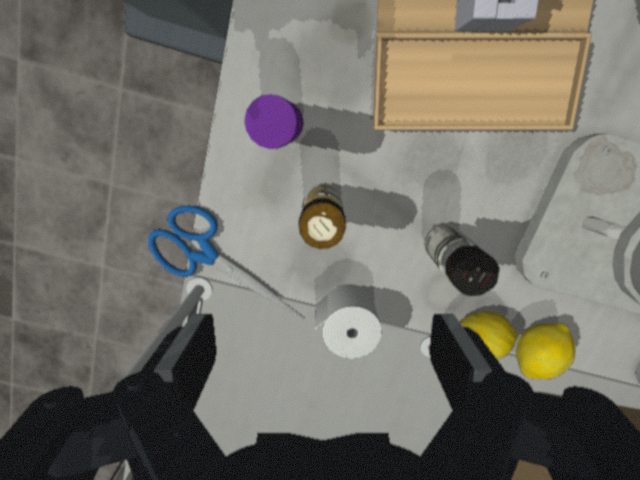

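Call:
apply_moves([
  [1,-0.008,-0.002,0.1,0],
  [1,0,0,0.12,0],
  [1,0,0,0.12,0],
  [1,0,0,0.12,0],
  [1,0,0,0.11,0],
  [1,0,0,0.07,0],
  [1,0,0,0.02,0],
  [1,0,0,0,0],
  [-1,0,0,0,0],
  [-1,0,0,0,0],
  [-1,0,0,0,0],
  [-1,0,0,0,0],
], force=50)

```text
time: 21.88
ee_pos: [0.452, -0.3351, 0.0628]
tcp_rot: [0.001, 0.605, 0.796, 0.0]
ft_force: [-3.1, -0.1, 18.0]
opening: 0.0394
gripper_force: 47.9
```

Call:
apply_moves([
  [-1,0,0,0,0],
  [-1,0,0,0,0],
  [-1,0,0,0,0],
  [-1,0,0,0,0],
])

```text
time: 22.22
ee_pos: [0.452, -0.3352, 0.0629]
tcp_rot: [0.001, 0.605, 0.796, 0.0]
ft_force: [-0.5, 1.0, 8.0]
opening: 0.04
gripper_force: 49.7
```

Run:
```python
from h import *
np.set_printoptions(precision=4,suppress=True)
c=load('w7'); print(px2w(c,322,225,.105),px2w(c,471,271,.105)); o=manip.get_obs(); print(o['ee_pos'],ang(rot(o['tcp_rot'])[:,1]))
```

```text
[ 0.4509 -0.332   0.105 ] [ 0.5841 -0.3373  0.105 ]
[ 0.452  -0.3352  0.0629] 15.471540936413897
```

Call:
apply_moves([
  [-1,0,0,-0.05,0],
  [-1,0,0,-0.1,0],
  [-1,0,0,-0.1,0],
  [-1,0,0,-0.1,0],
  [-1,0,0,-0.1,0],
  [-1,0,0,0,0],
])

```text
time: 22.72
ee_pos: [0.4531, -0.3367, 0.2026]
tcp_rot: [0.004, 0.606, 0.796, 0.001]
ft_force: [0.8, 0.0, -2.0]
opening: 0.0397
gripper_force: 50.6
```

Call:
apply_moves([
  [-1,0.05,0.02,0,0],
  [-1,0.094,0.037,0,0],
  [-1,0.094,0.037,0,0],
  [-1,0.094,0.037,0,0],
  [-1,0.094,0.037,0,0],
  [-1,0.094,0.037,0,0],
  [-1,0.094,0.037,0,0],
  [-1,0.094,0.037,0,0],
  [-1,0.094,0.033,0,0],
  [-1,0.05,0.02,0,0],
  [-1,0,0,0,0],
  [-1,0,0,0,0],
])

```text
time: 23.72
ee_pos: [0.4791, -0.0613, 0.1966]
tcp_rot: [0.0, 0.605, 0.796, 0.0]
ft_force: [-0.5, -1.0, -1.2]
opening: 0.04
gripper_force: 50.6
```

Run:
```python
from h import *
np.set_printoptions(precision=4,suppress=True)
o=manip.get_obs(); print(o['ee_pos'],ang(rot(o['tcp_rot'])[:,1]),o['opening'],o['gripper_force'])
c=save('side','s8'); w=save('wrist','w8')
cv2.imwrite('pics/v8.png',np.hstack([cv2.resize(w['img'],(480,360)),cv2.resize(c['img'][150:310,230:370],(315,360))]))
```

```text
[ 0.4791 -0.0613  0.1966] 15.579465883156542 0.03995464245077038 50.580524392426014
```

View pics/v8.png

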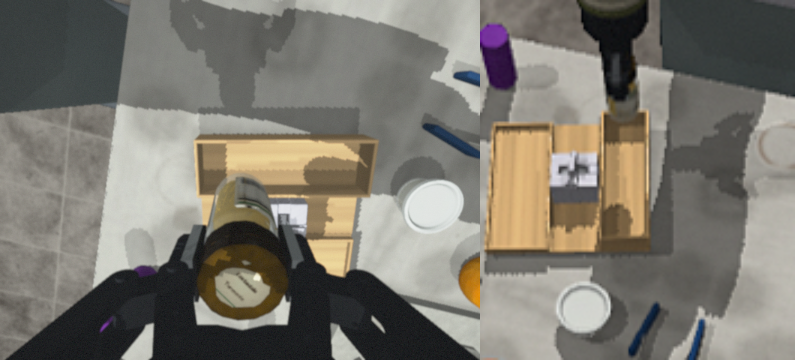

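Call:
apply_moves([
  [-1,0,-0.002,0.06,0],
  [-1,0,0,0.1,0],
  [-1,0,0,0.1,0],
  [-1,0,0,0.07,0],
  [-1,0,0,0.03,0],
  [-1,0,0,0.01,0],
  [-1,0,0,0,0],
  [-1,0,0,0,0],
])

```text
time: 24.48
ee_pos: [0.4793, -0.0625, 0.0867]
tcp_rot: [0.001, 0.606, 0.796, 0.001]
ft_force: [-0.5, 0.3, -0.8]
opening: 0.0398
gripper_force: 50.6
```

Call:
apply_moves([
  [-1,0,0,0.008,0],
  [-1,0,0,0.004,0],
  [-1,0,0,0,0],
  [-1,0,0,0,0],
])

```text
time: 24.82
ee_pos: [0.4787, -0.0619, 0.0822]
tcp_rot: [0.0, 0.605, 0.796, 0.0]
ft_force: [-0.3, -0.7, -0.6]
opening: 0.0397
gripper_force: 50.6
```

Call:
apply_moves([
  [-1,0,0,0.005,0],
  [-1,0,0,0,0],
  [-1,0,0,0,0],
])

```text
time: 25.07
ee_pos: [0.4788, -0.0619, 0.0811]
tcp_rot: [0.0, 0.605, 0.796, 0.0]
ft_force: [-4.6, -0.3, 6.9]
opening: 0.0398
gripper_force: 51.5
```

Call:
apply_moves([
  [0.3,0,0,0,0],
  [0.3,0,0,0,0],
  [0.3,0,0,0,0],
  [0.3,0,0,-0.04,0],
  [0.3,0,0,-0.1,0],
  [0.3,0,0,-0.12,0],
  [1,0,0,-0.12,0],
  [1,0,0,-0.1,0],
  [1,0,0,0,0],
])

```text
time: 25.82
ee_pos: [0.4811, -0.0623, 0.2301]
tcp_rot: [0.003, 0.606, 0.796, 0.003]
ft_force: [0.8, -0.0, 1.0]
opening: 0.0854
gripper_force: 0.0
```

Run:
```python
from h import *
np.set_printoptions(precision=4,suppress=True)
s=load('side0');d=load('scene0')
def tri(a,b):
    P=[];A=np.zeros((3,3));B=np.zeros(3)
    for c,(u,v) in ((s,a),(d,b)):
        r=c['R']@np.array([(u-c['c'][0])/c['K'],(v-c['c'][1])/c['K'],1]);r/=np.linalg.norm(r);M=np.eye(3)-np.outer(r,r);A+=M;B+=M@c['p']
    return np.linalg.solve(A,B)
print('bulb',tri((188,268),(447,245)),'base corner',px2w(s,228,273,0),'colbase',px2w(s,165,330,0))
# jar B in both
print(tri((150+118/3,150+196/3),(230+689/4,220+288/3.5)))
w=load('w7'); print('base edge',px2w(w,540,240,.01),px2w(w,580,140,.01))
```

```text
bulb [ 0.7735 -0.2576  0.1691] base corner [ 0.6933 -0.2012  0.    ] colbase [ 0.8984 -0.3131  0.    ]
[ 0.5907 -0.3373  0.1012]
base edge [ 0.6921 -0.3098  0.01  ] [ 0.6844 -0.2022  0.01  ]
```

Call:
apply_moves([
  [1,-0.09,0.01,0,0],
  [1,-0.1,0.01,0,0],
  [1,-0.1,0.01,0,0],
  [1,-0.1,0.01,0,0],
  [1,-0.1,0.01,0,0],
  [1,-0.1,0.01,0,0],
  [1,-0.1,0.01,0,0],
  [1,-0.1,0.01,0,0],
  [1,-0.1,0.01,0,0],
  [1,-0.09,0.01,0,0],
  [1,0,0,0,0],
  [1,0,0,0,0],
])

```text
time: 26.82
ee_pos: [0.5852, -0.339, 0.2234]
tcp_rot: [-0.0, 0.606, 0.795, -0.001]
ft_force: [-0.1, 1.1, 0.1]
opening: 0.0855
gripper_force: 0.0
```

Run:
```python
from h import *
np.set_printoptions(precision=4,suppress=True)
o=manip.get_obs(); c=save('wrist','w9'); print(o['ee_pos'],ang(rot(o['tcp_rot'])[:,1]))
u,v=w2px(c,[.587,-.337,.105]); print(u,v)
g=cv2.cvtColor(c['img'],cv2.COLOR_BGR2GRAY); x0,y0=int(u)-60,int(v)-60
m=(g[y0:y0+120,x0:x0+120]<70).astype(np.uint8)
n,l,st,ce=cv2.connectedComponentsWithStats(m)
for i in range(1,n):
    if st[i,4]>200: print(st[i,:4]+[x0,y0,0,0],st[i,4],ce[i]+[x0,y0])
```

```text
[ 0.5852 -0.339   0.2234] 15.335412460402733
325.5061920210154 234.91937899420407
[303 191  53  73] 2747 [329.5089 230.4791]
```

Call:
apply_moves([
  [1,-0.003,0.0175,0.06,0],
  [1,0,0,0.12,0],
  [1,0,0,0.12,0],
  [1,0,0,0.12,0],
  [1,0,0,0.08,0],
  [1,0,0,0.04,0],
  [1,0,0,0,0],
  [-1,0,0,0,0],
  [-1,0,0,0,0],
  [-1,0,0,0,0],
  [-1,0,0,0,0],
  [-1,0,0,0,0],
])

```text
time: 27.87
ee_pos: [0.5918, -0.3375, 0.0643]
tcp_rot: [0.001, 0.606, 0.796, 0.0]
ft_force: [-1.1, 1.4, 5.8]
opening: 0.0399
gripper_force: 49.3
```

Call:
apply_moves([
  [-1,0,0,0,0],
  [-1,0,0,0,0],
  [-1,0,0,0,0],
])

```text
time: 28.12
ee_pos: [0.5918, -0.3375, 0.0643]
tcp_rot: [0.001, 0.606, 0.796, 0.0]
ft_force: [-1.5, -0.1, 6.2]
opening: 0.0401
gripper_force: 49.3
```

Call:
apply_moves([
  [-1,0,0,-0.05,0],
  [-1,0,0,-0.1,0],
  [-1,0,0,-0.1,0],
  [-1,0,0,-0.1,0],
  [-1,0,0,-0.1,0],
  [-1,0,0,0,0],
])

```text
time: 28.62
ee_pos: [0.5929, -0.3388, 0.2056]
tcp_rot: [0.005, 0.606, 0.796, 0.001]
ft_force: [0.1, -1.2, 0.2]
opening: 0.0395
gripper_force: 50.2
```

Call:
apply_moves([
  [-1,0.05,0.01,0,0],
  [-1,0.099,0.019,0,0],
  [-1,0.099,0.019,0,0],
  [-1,0.099,0.019,0,0],
  [-1,0.099,0.019,0,0],
  [-1,0.099,0.019,0,0],
  [-1,0.099,0.019,0,0],
  [-1,0.099,0.019,0,0],
  [-1,0.099,0.019,0,0],
  [-1,0.099,0.019,0,0],
  [-1,0.048,0.01,0,0],
  [-1,0,0,0,0],
])

```text
time: 29.62
ee_pos: [0.5673, -0.0309, 0.1982]
tcp_rot: [-0.0, 0.603, 0.798, 0.001]
ft_force: [0.6, 0.2, -1.1]
opening: 0.0399
gripper_force: 50.2
```

Call:
apply_moves([
  [-1,0,0,0,0],
  [-1,0,0,0,0],
])

```text
time: 29.78
ee_pos: [0.5672, -0.0368, 0.1981]
tcp_rot: [0.0, 0.606, 0.795, 0.0]
ft_force: [0.7, -0.5, -1.4]
opening: 0.0398
gripper_force: 50.2
```

Call:
apply_moves([
  [-1,0,0,0.06,0],
  [-1,0,0,0.1,0],
  [-1,0,0,0.1,0],
  [-1,0,0,0.07,0],
  [-1,0,0,0.03,0],
  [-1,0,0,0.012,0],
  [-1,0,0,0.004,0],
  [-1,0,0,0,0],
  [-1,0,0,0,0],
])

```text
time: 30.53
ee_pos: [0.5681, -0.0359, 0.086]
tcp_rot: [0.001, 0.606, 0.796, 0.001]
ft_force: [0.7, 0.6, -1.3]
opening: 0.0398
gripper_force: 50.3
```

Call:
apply_moves([
  [-1,0,0,0.005,0],
  [-1,0,0,0,0],
  [-1,0,0,0,0],
])

```text
time: 30.78
ee_pos: [0.5675, -0.0355, 0.0836]
tcp_rot: [0.0, 0.605, 0.796, 0.0]
ft_force: [-0.3, -0.1, -0.2]
opening: 0.04
gripper_force: 50.2
```

Call:
apply_moves([
  [-1,0,0,0.004,0],
  [-1,0,0,0,0],
  [-1,0,0,0,0],
])

```text
time: 31.03
ee_pos: [0.5676, -0.0355, 0.0824]
tcp_rot: [0.0, 0.605, 0.796, 0.0]
ft_force: [-0.4, -0.4, 5.6]
opening: 0.0398
gripper_force: 50.6
```

Call:
apply_moves([
  [0.3,0,0,0,0],
  [0.3,0,0,0,0],
  [0.3,0,0,0,0],
  [0.3,0,0,-0.04,0],
  [0.3,0,0,-0.1,0],
  [0.3,0,0,-0.12,0],
  [1,0,0,-0.12,0],
  [1,0,0,-0.1,0],
  [1,0,0,0,0],
])

```text
time: 31.78
ee_pos: [0.5697, -0.0364, 0.2328]
tcp_rot: [0.003, 0.606, 0.796, 0.003]
ft_force: [0.0, -0.8, 0.6]
opening: 0.0853
gripper_force: 0.0
```

Run:
```python
from h import *
np.set_printoptions(precision=4,suppress=True)
o=manip.get_obs(); print(o['ee_pos'],ang(rot(o['tcp_rot'])[:,1]))
s=load('side0')
for p in [(308,287),(303,310),(295,345),(276,292)]: print(p,px2w(s,*p,.01))
print('orange',px2w(s,233,320,.03))
```

```text
[ 0.5697 -0.0364  0.2328] 15.426395221547981
(308, 287) [0.6824 0.0353 0.01  ]
(303, 310) [0.7525 0.0397 0.01  ]
(295, 345) [0.8539 0.0449 0.01  ]
(276, 292) [ 0.7194 -0.0482  0.01  ]
orange [ 0.8341 -0.1341  0.03  ]
```

Call:
apply_moves([
  [1,-0.036,0.087,0,0],
  [1,-0.036,0.087,0,0],
  [1,-0.036,0.087,0,0],
  [1,-0.036,0.087,0,0],
  [1,-0.036,0.087,0,0],
  [1,0,0,0,0],
  [1,0,0,0,0],
  [1,0,0,0,0],
])

```text
time: 32.45
ee_pos: [0.7069, -0.0533, 0.2261]
tcp_rot: [-0.0, 0.606, 0.796, -0.0]
ft_force: [-0.9, 0.7, 0.5]
opening: 0.0853
gripper_force: 0.0
```

Run:
```python
from h import *
np.set_printoptions(precision=4,suppress=True)
o=manip.get_obs(); c=save('wrist','w10'); print(o['ee_pos'],ang(rot(o['tcp_rot'])[:,1]))
u,v=w2px(c,[.708,-.051,.036]); print(u,v)
cv2.imwrite('pics/v10.png',cv2.resize(c['img'][int(v)-100:int(v)+100,int(u)-100:int(u)+100],(600,600),interpolation=cv2.INTER_CUBIC)); print(int(u)-100,int(v)-100)
```

```text
[ 0.7069 -0.0533  0.2261] 15.43591490574127
324.21449378257006 211.54547423539566
224 111
```

View pics/v10.png

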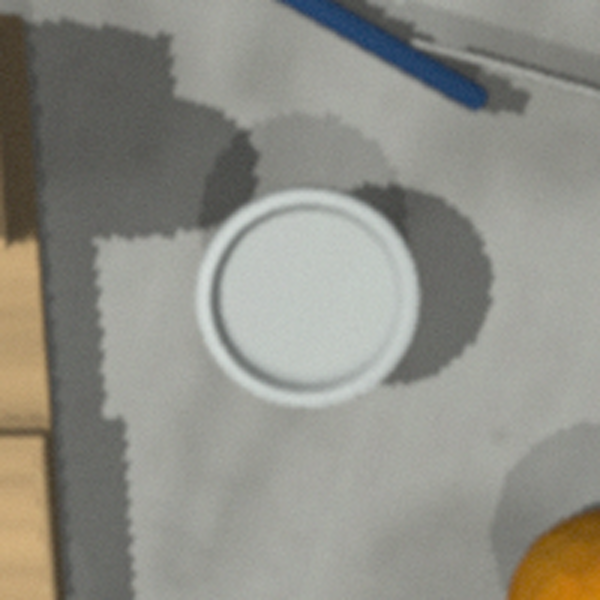

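Call:
apply_moves([
  [1,0.0107,0.0127,0.08,0],
  [1,0,0,0.12,0],
  [1,0,0,0.12,0],
  [1,0,0,0.12,0],
  [1,0,0,0.12,0],
  [1,0,0,0.1,0],
  [1,0,0,0.06,0],
  [1,0,0,0.02,0],
  [1,0,0,0,0],
  [1,0,0,0,0],
], force=50)

```text
time: 33.33
ee_pos: [0.7107, -0.0486, 0.0058]
tcp_rot: [0.001, 0.605, 0.796, 0.001]
ft_force: [1.8, -0.2, 0.3]
opening: 0.0853
gripper_force: 0.0
```

Call:
apply_moves([
  [-1,0,0,0,0],
  [-1,0,0,0,0],
  [-1,0,0,0,0],
  [-1,0,0,0,0],
  [-1,0,0,0,0],
  [-1,0,0,0,0],
])

```text
time: 33.83
ee_pos: [0.7113, -0.0488, 0.0067]
tcp_rot: [0.001, 0.605, 0.796, 0.001]
ft_force: [-4.0, 1.3, 11.0]
opening: 0.0612
gripper_force: 52.2
```

Call:
apply_moves([
  [-1,0,0,-0.05,0],
  [-1,0,0,-0.1,0],
  [-1,0,0,-0.1,0],
  [-1,0,0,-0.1,0],
  [-1,0,0,-0.1,0],
  [-1,0,0,-0.05,0],
  [-1,0,0,0,0],
])

```text
time: 34.42
ee_pos: [0.7123, -0.0494, 0.1603]
tcp_rot: [0.003, 0.606, 0.796, 0.002]
ft_force: [0.4, 0.9, -0.6]
opening: 0.0609
gripper_force: 54.4
```

Call:
apply_moves([
  [-1,-0.02,-0.043,0,0],
  [-1,-0.042,-0.087,0,0],
  [-1,-0.042,-0.087,0,0],
  [-1,-0.042,-0.087,0,0],
  [-1,-0.042,-0.087,0,0],
  [-1,-0.042,-0.087,0,0],
  [-1,-0.042,-0.087,0,0],
  [-1,-0.019,-0.043,0,0],
  [-1,0,0,0,0],
  [-1,0,0,0,0],
  [-1,0,0,0,0],
])

```text
time: 35.33
ee_pos: [0.5587, -0.1802, 0.154]
tcp_rot: [0.0, 0.605, 0.796, 0.0]
ft_force: [0.6, 1.0, -0.1]
opening: 0.0612
gripper_force: 54.4
```

Run:
```python
from h import *
np.set_printoptions(precision=4,suppress=True)
o=manip.get_obs(); c=save('wrist','w11'); s=save('side','s11'); T=o['ee_pos'];r=rot(o['tcp_rot']);print(T,ang(r[:,1]),o['opening'],o['gripper_force'],r[:,2])
cd=np.array([np.cos(np.radians(105.6)),np.sin(np.radians(105.6))]);ey=np.array([-cd[1],cd[0]]);S=np.array([.5393,-.1112])
def cw(x,y,z): return np.r_[S+x*cd+y*ey,.014+z]
for n,x,y,z in [('tubTL',-33,95,.014),('tubTR',-33,-95,.014),('BL',-115,95,.014),('BR',-115,-95,.014),('colTL',30,25,.05),('colBR',-30,-25,.05),('jbay',33,95,.04),('jbayR',33,-95,.04)]: print(n,w2px(c,cw(x/1e3,y/1e3,z)))
a=cv2.resize(c['img'][:, :],(640,480)); b=cv2.resize(s['img'][170:290,190:340],(150*1,120)); 
out=np.zeros((600,800,3),np.uint8); out[:480,:640]=a
out[480:600,:]=cv2.resize(s['img'][190:265,60:560],(800,120))
out[240:480,640:]=cv2.resize(s['img'][170:290,230:310],(160,240)); cv2.imwrite('pics/v11.png',out)
```

```text
[ 0.5587 -0.1802  0.154 ] 15.568902971682942 0.0612154896067736 54.39527112292126 [ 0.0006  0.0006 -1.    ]
tubTL [189.3912 182.4287]
tubTR [454.201  182.1481]
BL [201.0582 286.8736]
BR [442.8801 286.6473]
colTL [277.8691  82.1604]
colBR [361.7604 186.442 ]
jbay [162.2414  78.5031]
jbayR [480.8209  78.1261]
```

View pics/v11.png

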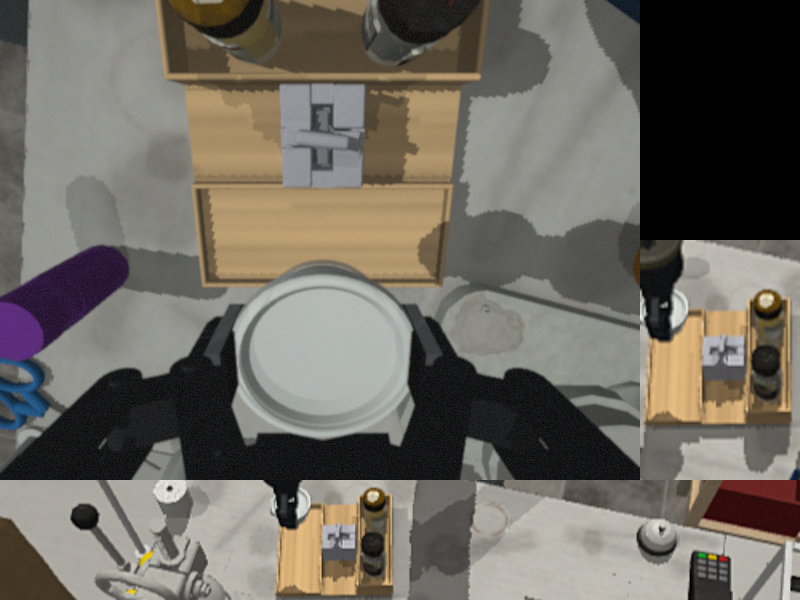

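Run:
```python
from h import *
np.set_printoptions(precision=4,suppress=True)
c=load('w11');o=manip.get_obs();T=o['ee_pos'];r=rot(o['tcp_rot'])
for u,v in [(234,350),(411,350),(322.5,273),(322.5,438)]: print(r.T@(px2w(c,u,v,T[2]+.0293)-T))
```

```text
[ 0.0039 -0.0307 -0.0293]
[ 0.0039  0.0315 -0.0293]
[ 0.0332  0.0004 -0.0293]
[-0.0353  0.0003 -0.0293]
```

Call:
apply_moves([
  [-1,-0.006,0,0.05,0],
  [-1,0,0,0.1,0],
  [-1,0,0,0.1,0],
  [-1,0,0,0.08,0],
  [-1,0,0,0.04,0],
  [-1,0,0,0,0],
  [-1,0,0,0,0],
  [-1,0,0,0,0],
])

```text
time: 36.1
ee_pos: [0.5594, -0.1835, 0.0444]
tcp_rot: [0.001, 0.605, 0.796, 0.0]
ft_force: [-0.6, -0.4, 1.0]
opening: 0.0612
gripper_force: 54.4
```

Call:
apply_moves([
  [-1,0.004,0,0.01,0],
  [-1,0,0,0.01,0],
  [-1,0,0,0,0],
  [-1,0,0,0,0],
])

```text
time: 36.43
ee_pos: [0.5579, -0.182, 0.0371]
tcp_rot: [0.0, 0.605, 0.796, 0.0]
ft_force: [-0.4, 0.9, -0.8]
opening: 0.0613
gripper_force: 54.4
```

Call:
apply_moves([
  [-1,0,0,0.01,0],
  [-1,0,0,0.008,0],
  [-1,0,0,0,0],
  [-1,0,0,0,0],
])

```text
time: 36.77
ee_pos: [0.5577, -0.1821, 0.0313]
tcp_rot: [-0.0, 0.605, 0.796, -0.0]
ft_force: [-0.7, 0.7, -1.3]
opening: 0.0613
gripper_force: 54.4
```

Below lip top with no contact; going on to the floor (expected TCP about 0.0257).

Call:
apply_moves([
  [-1,0,0,0.008,0],
  [-1,0,0,0.007,0],
  [-1,0,0,0,0],
  [-1,0,0,0,0],
])

```text
time: 37.1
ee_pos: [0.5577, -0.182, 0.0268]
tcp_rot: [-0.0, 0.605, 0.796, -0.0]
ft_force: [0.6, -0.6, -0.5]
opening: 0.0613
gripper_force: 54.4
```

Call:
apply_moves([
  [-1,0,0,0.004,0],
  [-1,0,0,0,0],
  [-1,0,0,0,0],
])

```text
time: 37.35
ee_pos: [0.558, -0.1822, 0.026]
tcp_rot: [0.0, 0.606, 0.796, 0.0]
ft_force: [-0.2, -1.0, 1.1]
opening: 0.0612
gripper_force: 54.5
```

Call:
apply_moves([
  [-1,0,0,0.002,0],
  [1,0,0,0,0],
  [1,0,0,0,0],
  [1,0,0,0,0],
  [1,0,0,0,0],
  [1,0,0,-0.03,0],
  [1,0,0,-0.08,0],
  [1,0,0,-0.1,0],
  [1,0,0,-0.12,0],
  [1,0,0,-0.12,0],
  [1,0,0,-0.12,0],
  [1,0,0,-0.1,0],
])

```text
time: 38.35
ee_pos: [0.5578, -0.1826, 0.2296]
tcp_rot: [0.001, 0.606, 0.796, 0.001]
ft_force: [0.6, 1.2, 0.5]
opening: 0.0858
gripper_force: 0.0
```

Call:
apply_moves([
  [1,-0.1,0,0,0],
  [1,-0.1,0,0,0],
  [1,0,0,0,0],
  [1,0,0,0,0],
])

```text
time: 38.68
ee_pos: [0.5732, -0.242, 0.2267]
tcp_rot: [0.0, 0.607, 0.795, -0.001]
ft_force: [-0.2, 0.2, 0.3]
opening: 0.0858
gripper_force: 0.0
```

Run:
```python
from h import *
np.set_printoptions(precision=4,suppress=True)
c=save('wrist','w12'); s=save('side','s12'); d=save('scene','d12'); o=manip.get_obs(); print(o['ee_pos'],ang(rot(o['tcp_rot'])[:,1]))
out=np.zeros((600,800,3),np.uint8); out[:360,:480]=cv2.resize(c['img'],(480,360))
out[:360,480:]=cv2.resize(s['img'][170:290,230:337],(320,360))
out[360:,:480]=cv2.resize(d['img'][230:380,190:490],(480,240))
out[360:,480:]=cv2.resize(s['img'][140:380,110:430],(320,240))
cv2.imwrite('pics/v12.png',out)
```

```text
[ 0.5739 -0.239   0.2263] 15.525272391591146
```

I have used all 14 picture views, so I'll check this result numerically.

Run:
```python
from h import *
np.set_printoptions(precision=4,suppress=True)
c=load('w12'); im=c['img']
S=np.array([.5393,-.1112]);t=np.radians(105.6);cd=np.array([np.cos(t),np.sin(t)]);ey=np.array([-cd[1],cd[0]])
th=np.linspace(0,2*np.pi,60)
ctr=S-.074*cd
hsv=cv2.cvtColor(im,cv2.COLOR_BGR2HSV); m=((hsv[...,1]<28)&(hsv[...,2]>150)).astype(np.uint8)
u0,v0=w2px(c,np.r_[ctr,.055]); print('pred tub px',u0,v0)
n,l,st,ce=cv2.connectedComponentsWithStats(m)
for i in range(1,n):
    if st[i,4]>800 and abs(ce[i][0]-u0)<60 and abs(ce[i][1]-v0)<60: print(st[i],ce[i])
pts=np.array([w2px(c,np.r_[ctr+.0345*np.array([np.cos(a),np.sin(a)]),.055]) for a in th]); print('pred bbox upright',pts.min(0),pts.max(0)-pts.min(0))
pts=np.array([w2px(c,np.r_[ctr+.0345*np.array([np.cos(a),np.sin(a)]),.064]) for a in th]); print('pred bbox if on lip',pts.min(0),pts.max(0)-pts.min(0))
# jars in side: predicted cap centres, upright
s=load('s12')
for x,y in ((65,45),(65,-45)):
    P=S+x/1e3*cd+y/1e3*ey; u,v=w2px(s,np.r_[P,.124]); print('jar cap px',u,v, s['img'][int(v)-3:int(v)+4,int(u)-3:int(u)+4].reshape(-1,3).mean(0))
```

```text
pred tub px 324.9470127148545 145.6635946457767
[ 283  103   83   85 4984] [325.7813 144.7532]
pred bbox upright [282.6008 100.3962] [84.7291 87.4424]
pred bbox if on lip [281.4309  99.7952] [87.183  89.9256]
jar cap px 293.0328177784985 199.19867566305368 [129.898  164.5714 179.1837]
jar cap px 292.97984157614485 226.86812753953743 [29.8776 33.5102 36.8163]
```

```bash
python3 -c "
from workcell import manip
print(manip.job_done())"
```

```text
the job is handed in; nothing more can be done
None
```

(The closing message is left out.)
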